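# Seat the brass feed roller in the sprung V-cradle and hold it for gauging

### The arm

A 7-joint arm with a two-finger parallel gripper is mounted at the origin on the work surface. World frame = base frame: x ahead of the robot, y to its left, z up, the work surface at z = 0. Lengths are in m, angles in rad, forces in N, time in s.
With the tool pointing down it reaches from about 0.4 to 0.85 m from the base axis. Payload 10.4 kg.
Tool frame: the origin (TCP) lies at the very end of the fingers, on their centre line; the grasp point (between the pads) lies 19 mm behind it; z points along the fingers, y is the direction in which the jaws open and shut (so a half turn about z gives the same grasp; the last joint's range is limited). The gripper opens to 87 mm and grips with 3 to 60 N. Pads are 19 mm wide; open, the fingers measure 117 mm over their backs; the gripper's body (75 mm by 190 mm) begins 51 mm behind the grasp point.
Start: joints at [-1.366, 0.332, -0.065, 1.46, 0.022, 1.35, -0.088], TCP at [0.141, 0.609, 0.223] pointing down, gripper open.
Joint ranges: [-2.6, 2.6], [-0.5, 2.12], [-1.47, 1.34], [0.16, 2.42], [-1.27, 4.41], [0.06, 2.06], [-2.6, 2.6]. Speed limits (rad/s): [2.22, 2.22, 2.79, 2.79, 3.14, 3.14, 3.14].

### API

Orientations are given as a unit quaternion [x, y, z, w].
In Python, from bench import r gives the robot as it stands.
- The arm moves only by the tool move_arm, never from a script. Its argument "deltas" is a list of rows, each a list of 5 numbers: the gripper's target within -1 to 1 (fully open at 1, half-way at 0, shut at -1), then the shift along the tool's x, y, z as a fraction of full scale, then the turn about the tool's z as a fraction of full scale. A call has 1 to 12 rows; each row shifts and turns the commanded pose from where the row before left it, along the tool's axes as they then stand; what a row does not reach is not made up. Full scale, the value 1, is 2.5 cm for a shift and 90 degrees for a turn. A row lasts 1/12 s, in which the tool goes at most 41.7 mm and 7.16 degrees, less where a joint would pass 70% of its speed; a pose out of reach is approached as far as the arm can. A call with a number of a shift or a turn outside -1 to 1 is refused whole. A call with a gripper value outside its range is refused whole. The fingers move at their own pace and stop on an object; "squeeze" is the grip in N (left out, the last holds). Time passes only in rows, so rows that do not move let the fingers close. It gives the time, the measured TCP pose, the force and the opening at its end, in the units of the state.
- r.read_state(): the state, without advancing time (a new reading comes with each control period).
- r.camera(name): name is "scene" or "side" or "wrist"; returns the picture (400x640x3 uint8, red, green, blue); there is no depth.
- r.camera_info(name): a dict with "K" (3x3 intrinsics, pixels), "k1" (the pictures are not rectified: a ray, as slopes to the right and down, at radius r is drawn at 1 + k1 r^2 times it, then the intrinsics apply), "R" (3x3) and "t" (3): a world point X has camera coordinates R X + t; the wrist camera has in their place "hand_eye" (4x4, takes a point from camera to tool coordinates, whose origin is the TCP and whose axes are the flange's). Camera axes: x right, y down, z forward; pixel columns grow to the right and rows downward; lengths in m; the calibration is good to about 2 mm. A picture is of the moment at which its call begins: read the wrist's pose just before it. camera_info takes no time and is no camera call.
- r.close_job(): hands the job in, once; it reports no verdict.
Trained networks look in the newest picture that a camera, given by its name, has taken for a name from the list of things; names that differ only in an ending like _2 or _b are one class to them, and where a whole thing is asked for, a point or a joint stands for the part that bears it (a point fixed in the world has none). Each returns a list of dicts, best first, with "confidence" (0 to 1); they miss things now and then, are a little off and sometimes report something else, mostly with a low value. They report only what shows in the picture. A call takes as long as a camera call. They do not tell look-alikes from the thing itself.
- r.boxes_of(camera, label): "position" ([x, y, z] in m, in the coordinates of the camera as it stood for that picture, good to about 4 mm: the middle of the surface that is visible of it).
- r.tip_of(camera, label): "position" ([x, y, z] in m, in the coordinates of the camera as it stood for that picture, good to about 4 mm: a listed point, or the origin of a listed thing).
The state is a dict: "time": time; "joint_positions": joint angles; "joint_vel": joint speeds; "joint_torque": joint torques, N m; "ee_pos": TCP position; "eef_rot": TCP orientation; "ft_force": force on the tool from outside, world axes, zero at the start; "torque": the same for the moment, N m; "width": finger opening in m.
Only numpy, scipy, OpenCV 4.12 (cv2) and the standard library are available. Lean on these libraries where they do the work, as an engineer would, in place of code of your own. Each camera call takes 0.05 s, during which the arm holds its last target.

### The job

Take the brass roller from its wooden rest and lay it in the steel V of the sprung checking cradle, centred along the V, with its black-banded end towards the cradle's white scale post. Then press it squarely down so that it bears on both faces of the V and the cradle sinks until its red pointer stands in the green band of the scale, and finish while still holding it pressed there. Leave the silver roller, the jar, the thread cone and the hammer where they are.

Things in the scene. Friction and masses are not known exactly. Their poses are not given: they have to be found in the camera images.
- brass_roller_center (a point): centre of the brass roller: a plain cylinder, 36 mm diameter, 100 mm long, about 0.4 kg, lying in a wooden rest with its centre 30 mm above the table. Its x axis is the roller's axis and points to the black-banded end (black ring 14 mm wide near that end); it may be rolled about x
- rest_a: the wooden rest under the brass roller, fixed; origin under its centre, x along the roller. Its middle is a bar 22 mm wide and 12 mm high below the roller; cross bars 60 mm wide, 18 mm high over their chocks, lie 36 to 52 mm either side of the middle: between them the roller is free for fingers
- v_seat (a point): where the roller's centre is when properly seated in the V; it moves down with the cradle. x runs level along the V towards the white scale post, z is up. 76.5 mm above the table with the cradle up. The V (90 degrees) is two steel lobes, each from 22 to 50 mm either side of the middle; its faces end 9 mm below this point
- gauge: the cradle's fixed grey base, 170 x 100 x 20 mm, origin under its centre, axes as v_seat. Between the V's lobes is a 44 mm wide gap for fingers; its floor (the sprung plate) is 31 mm below v_seat. The white scale post with the green band stands 76 to 82 mm along +x, top 90 mm above the table
- brass_roller_band (a point): point on the brass roller's axis at the black ring, 40 mm from the roller's centre
- press (a joint): how far the sprung cradle is pressed down, in m: 0 up, 0.015 at its lower stop. A straight vertical spring: with the roller lying in it the cradle stays up, starts to move at about 3 to 4 N of push, and each further mm takes 1 N more. The red pointer is in the green band from 4 to 12 mm, mid-band at 8 mm
- steel_roller_center (a point): centre of the silver roller, same size as the brass one, lying in a second wooden rest; to be left alone
- jar: amber glass jar with black lid, 72 mm diameter, 90 mm high, origin under its centre; to be left alone
- thread: blue thread cone, 64 mm diameter at the foot, 105 mm high, origin under its centre; to be left alone
- mallet: wooden-handled hammer lying on the table beyond the cradle, up to 35 mm high; to be left alone
Things that resemble listed ones, but are neither listed nor needed, are in the scene too. What is meant by the part that bears brass_roller_center is not pink, and is the smaller of those in its own colour.

How it is judged:
By the outcome, as a careful person would: the job done as asked, in the order asked, and still so for the second after the job is handed in, while the arm keeps its last pose, push and grip.
It also fails if it takes over 51 s, if anything falls off the work surface, if the arm or the gripper's body presses on something with over 40 N, if the wrist force passes 120 N, or if a joint passes its speed limit or range.

## Working session

There is one attempt and no reset: what is moved stays moved. The work goes in short steps, Python scripts to look and compute and a tool call to move; the robot and the scene stay as the last step left them, time stands still between calls to the robot, and variables do not carry over. Pictures are saved under pics/ and viewed, and the job is handed in when it is done.

Besides the shell and the picture viewer there is one more tool, called after "Emit:" in YAML: its name, and indented under it one key for each argument. move_arm: Moves the arm, as the interface text tells. Shift numbers are shares of 2.5 cm and turn numbers shares of 90 degrees, none past 1 either way. Its arguments: {"type":"object","properties":{"deltas":{"type":"array","items":{"type":"array","items":{"type":"number"}}},"squeeze":{"type":"number"}},"required":["deltas"]}

```bash
mkdir -p pics; ls
cat > h.py <<'E'
import numpy as np, cv2
from bench import r
from scipy.spatial.transform import Rotation as Ro
def save(img,name): cv2.imwrite('pics/'+name,cv2.cvtColor(img,cv2.COLOR_RGB2BGR))
def campose(c,st=None):
    i=r.camera_info(c)
    if c=='wrist':
        H=np.array(i['hand_eye']);T=np.eye(4);T[:3,:3]=Ro.from_quat(st['eef_rot']).as_matrix();T[:3,3]=st['ee_pos']
        W=T@H; R=W[:3,:3].T; t=-R@W[:3,3]
    else: R=np.array(i['R']);t=np.array(i['t'])
    return np.array(i['K']),i['k1'],R,t
def toworld(p,P): return P[2].T@(np.array(p)-P[3])
def proj(X,P):
    K,k1,R,t=P; c=np.atleast_2d(X)@R.T+t; s=c[:,:2]/c[:,2:]; s=s*(1+k1*(s**2).sum(1,keepdims=True))
    return s@K[:2,:2].T+K[:2,2]
def ray(uv,P):
    K,k1,R,t=P; d=np.linalg.solve(K[:2,:2],np.array(uv,float)-K[:2,2]); s=d.copy()
    for _ in range(20): s=d/(1+k1*(s@s))
    v=R.T@np.r_[s,1]; return -R.T@t, v/np.linalg.norm(v)
def atz(uv,P,z): o,v=ray(uv,P); return o+v*(z-o[2])/v[2]
def tri(rs):
    A=0;b=0
    for o,v in rs: M=np.eye(3)-np.outer(v,v);A=A+M;b=b+M@o
    return np.linalg.solve(A,b)
E
python3 - <<'E'
from h import *
np.set_printoptions(precision=4,suppress=True)
s=r.read_state();print(s)
for c in ['scene','side']:
    save(r.camera(c),c+'0.png');P=campose(c)
    for l in ['brass_roller_center','brass_roller_band','rest_a','v_seat','gauge','steel_roller_center']:
        for d in r.tip_of(c,l): print(c,l,round(d['confidence'],2),toworld(d['position'],P),proj(toworld(d['position'],P),P))
E
```

```text
pics
{'time': 0.0, 'joint_positions': array([-1.3656,  0.3329, -0.0647,  1.461 ,  0.0216,  1.3499, -0.0885]), 'joint_vel': array([ 0.0003,  0.0004, -0.0003,  0.0014, -0.0001,  0.0006, -0.0008]), 'joint_torque': array([ -0.0006, -62.3261,   0.0243, -38.9888,  -0.0615,   0.0402,
         0.0001]), 'ee_pos': array([0.1411, 0.6085, 0.2217]), 'eef_rot': array([ 0.1137,  0.9935, -0.0007, -0.0001]), 'ft_force': array([0.1952, 0.1388, 0.6222]), 'torque': array([-0.0228, -0.0038, -0.0226]), 'width': 0.08716630715601814}
scene brass_roller_center 0.83 [0.3735 0.2094 0.0133] [[314.9402 165.9504]]
scene brass_roller_center 0.68 [0.519  0.2227 0.0241] [[353.0392 175.5569]]
scene brass_roller_center 0.6 [0.5174 0.3731 0.0264] [[379.1216 157.2624]]
scene brass_roller_band 0.78 [0.3657 0.25   0.0135] [[320.9875 160.6996]]
scene brass_roller_band 0.61 [0.5485 0.3301 0.0284] [[380.0196 164.3469]]
scene brass_roller_band 0.58 [0.5605 0.213  0.0245] [[362.2149 181.0226]]
scene rest_a 0.64 [0.5183 0.216  0.0002] [[351.2731 182.8836]]
scene v_seat 0.68 [ 0.3767 -0.3724 -0.0022] [[158.73   262.7873]]
scene
[... 486 characters left out ...]
91  250.6648]]
side brass_roller_band 0.75 [0.551  0.3346 0.0242] [[299.1916 145.9478]]
side brass_roller_band 0.69 [0.5601 0.2171 0.029 ] [[306.7334 161.9111]]
side brass_roller_band 0.62 [0.3698 0.2496 0.0195] [[243.1665 164.1217]]
side rest_a 0.55 [ 0.522   0.2203 -0.0009] [[294.3421 170.8909]]
side v_seat 0.85 [ 0.5934 -0.1626  0.078 ] [[344.9378 225.5268]]
side v_seat 0.74 [0.5226 0.222  0.0315] [[294.1794 161.3101]]
side gauge 0.76 [ 0.592  -0.1662  0.0036] [[343.321  252.2013]]
side gauge 0.34 [0.5234 0.2237 0.0335] [[294.3546 160.4253]]
side steel_roller_center 0.95 [0.507  0.0806 0.0284] [[294.1087 187.8815]]
side steel_roller_center 0.52 [0.5258 0.2196 0.031 ] [[295.3164 161.7737]]
```

Run:
```python
import cv2,numpy as np
a=cv2.imread('pics/scene0.png');b=cv2.imread('pics/side0.png')
cv2.imwrite('pics/s1.png',np.vstack([cv2.resize(a[110:310,140:460],(640,400)),])[:600])
ca=cv2.resize(a[130:215,290:420],None,fx=6,fy=6,interpolation=2);cb=cv2.resize(b[115:200,220:350],None,fx=6,fy=6,interpolation=2)
cv2.imwrite('pics/c1.png',ca);cv2.imwrite('pics/c2.png',cb)
```

```text
(no output)
```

View pics/scene0.png

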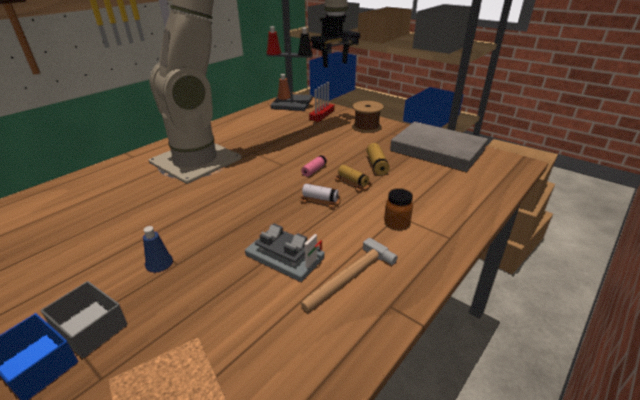

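View pics/side0.png

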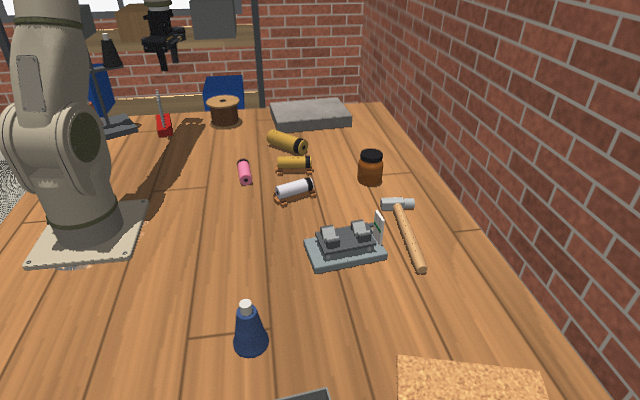

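```bash
sleep 1
```

```text
(no output)
```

View pics/c1.png

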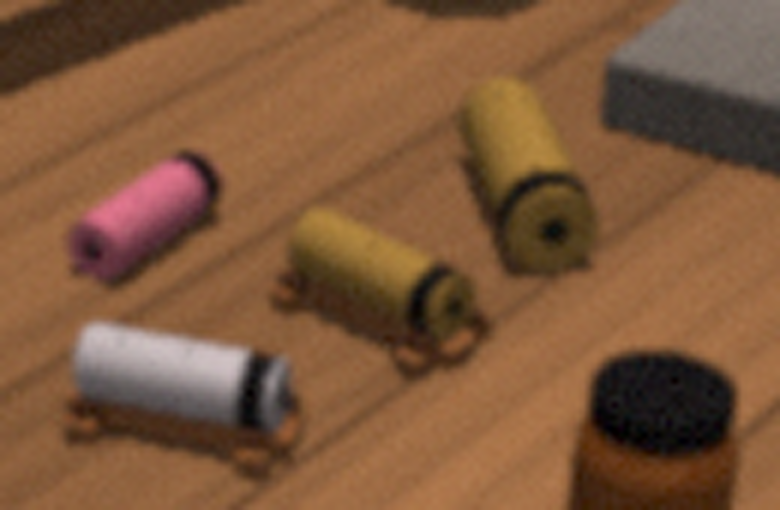

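View pics/c2.png

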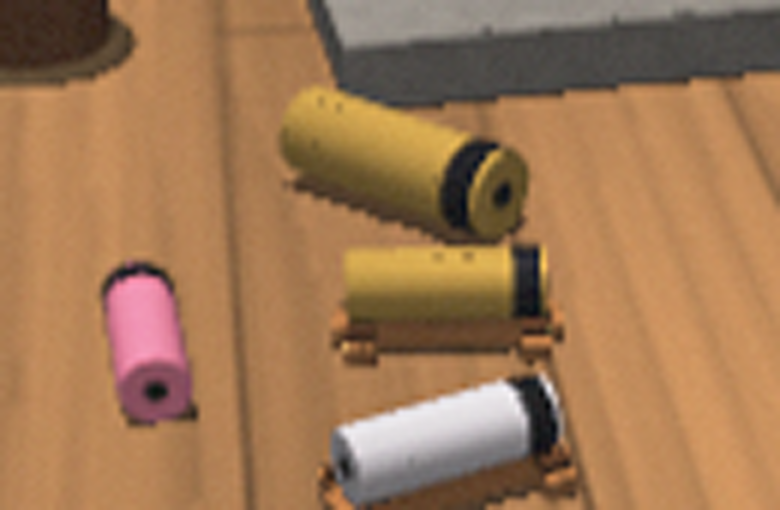

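Candidates: the pink roller at scene (315,166), the larger brass roller at (378,157) with no rest, and the smaller brass roller in a wooden rest at (353,176). The smaller brass one fits because it isn't pink, it is the smaller of the two brass ones, and it lies in the rest. Both crops confirm this. Next I'll fix the post's direction from both views and check the wrist camera's mounting.

```bash
cat >> h.py <<'E'
def plan(st,target,yawturn=0):
    "world target -> tool shift in full-scale units (25mm) total"
    R=Ro.from_quat(st['eef_rot']).as_matrix(); return R.T@(np.array(target)-st['ee_pos'])/0.025
E
python3 - <<'E'
from h import *
np.set_printoptions(precision=4,suppress=True)
s=r.read_state()
print(np.array(r.camera_info('wrist')['hand_eye']))
print(plan(s,[.52,.22,.26]), plan(s,[.59,-.165,.3]))
a=cv2.imread('pics/scene0.png');b=cv2.imread('pics/side0.png')
cv2.imwrite('pics/g.png',np.vstack([cv2.resize(a[215:285,235:335],None,fx=4,fy=4,interpolation=2),cv2.resize(b[203:278,300:400],None,fx=4,fy=4,interpolation=2)]))
E
```

```text
[[ 0.0005 -0.9673 -0.2535  0.0696]
 [ 1.      0.0006 -0.0004 -0.0009]
 [ 0.0006 -0.2535  0.9673 -0.1629]
 [ 0.      0.      0.      1.    ]]
[-18.2749 -11.7308  -1.4972] [-24.4802 -26.1006  -3.0987]
```

```bash
sleep 0
```

```text
(no output)
```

View pics/g.png

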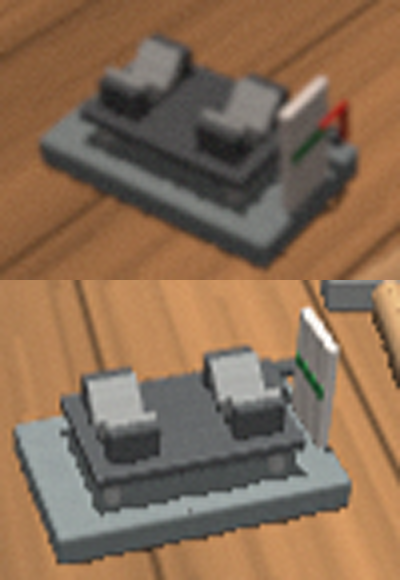

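The gauge crop shows the V running left to right with the white post at its far right end, about world +x. Next I'll move above the roller to look with the wrist camera.

Emit:
move_arm:
  deltas:
    - [1,-0.96,-0.62,-0.08,0]
    - [1,-0.96,-0.62,-0.08,0]
    - [1,-0.96,-0.62,-0.08,0]
    - [1,-0.96,-0.62,-0.08,0]
    - [1,-0.96,-0.62,-0.08,0]
    - [1,-0.96,-0.62,-0.08,0]
    - [1,-0.96,-0.62,-0.08,0]
    - [1,-0.96,-0.62,-0.08,0]
    - [1,-0.96,-0.62,-0.08,0]
    - [1,-0.96,-0.62,-0.08,0]

```text
time: 1.53
ee_pos: [0.3408, 0.4026, 0.2429]
eef_rot: [0.114, 0.994, 0.0, 0.0]
ft_force: [0.2, 0.1, 0.1]
width: 0.0869
```

Emit:
move_arm:
  deltas:
    - [1,-0.96,-0.62,0,0]
    - [1,-0.96,-0.62,0,0]
    - [1,-0.96,-0.62,0,0]
    - [1,-0.96,-0.62,0,0]
    - [1,-0.96,-0.62,0,0]
    - [1,-0.96,-0.62,0,0]
    - [1,-0.96,-0.62,0,0]
    - [1,-0.96,-0.62,0,0]
    - [1,-0.96,-0.62,0,0]
    - [1,0,0,0,0]
    - [1,0,0,0,0]
    - [1,0,0,0,0]

```text
time: 2.53
ee_pos: [0.5185, 0.2196, 0.2425]
eef_rot: [0.114, 0.994, 0.0, -0.0]
ft_force: [-0.0, 0.3, -0.3]
width: 0.0872
```

```bash
cat > look.py <<'E'
from h import *
import sys
np.set_printoptions(precision=4,suppress=True)
s=r.read_state();im=r.camera('wrist');P=campose('wrist',s);save(im,sys.argv[1])
np.savez('pics/'+sys.argv[1]+'.npz',pos=s['ee_pos'],q=s['eef_rot'])
for l in sys.argv[2:]:
    for d in r.tip_of('wrist',l):
        w=toworld(d['position'],P);print(l,round(d['confidence'],2),w,proj(w,P)[0])
E
python3 look.py w1.png brass_roller_center brass_roller_band rest_a
```

```text
brass_roller_center 0.69 [0.5202 0.2234 0.0325] [324.1366 183.1412]
brass_roller_center 0.6 [0.5073 0.3693 0.0258] [442.7475 144.1708]
brass_roller_center 0.6 [0.3698 0.2067 0.0208] [279.4755  55.4395]
brass_roller_band 0.97 [0.5575 0.2166 0.0269] [325.443  212.7412]
brass_roller_band 0.71 [0.3709 0.2495 0.0177] [317.1251  47.7125]
brass_roller_band 0.7 [0.5461 0.3331 0.0261] [417.736  182.7121]
rest_a 0.25 [0.5193 0.2211 0.0338] [322.1069 182.979 ]
```

View pics/w1.png

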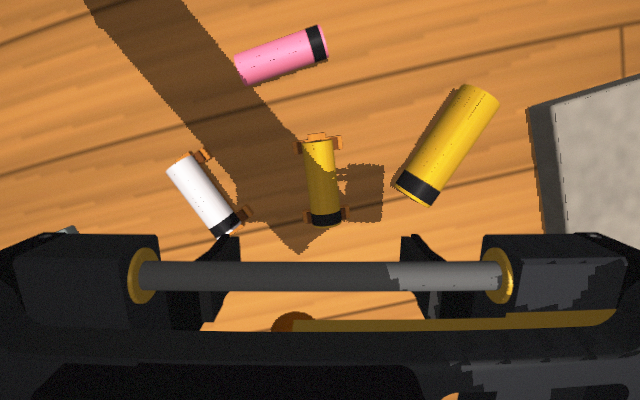

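Run:
```python
import cv2
a=cv2.imread('pics/w1.png');cv2.imwrite('pics/w1c.png',cv2.resize(a[125:240,270:370],None,fx=5,fy=5,interpolation=2))
```

```text
(no output)
```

View pics/w1c.png

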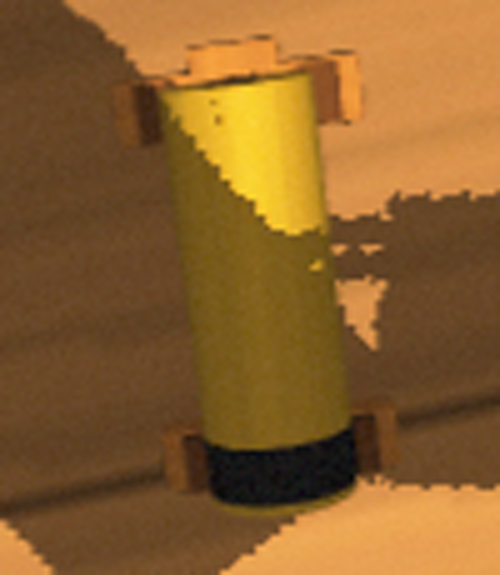

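Run:
```python
from h import *
np.set_printoptions(precision=4,suppress=True)
d=np.load('pics/w1.png.npz');P=campose('wrist',dict(ee_pos=d['pos'],eef_rot=d['q']))
a=atz((317.4,142),P,.03);b=atz((326.5,224),P,.03);u=(b-a)[:2];u/=np.linalg.norm(u);print(a,b,np.degrees(np.arctan2(u[1],u[0])),np.linalg.norm(b-a), (a+b)/2)
# ring near edge (towards camera body, row ~ 447/5+125) top surface z=.048
m=atz((326,125+440/5),P,.048);print('ring edge',m)
print('far end top', atz((270+237/5,125+80/5),P,.03),atz((270+237/5,125+80/5),P,.045),'near end',atz((327,125+508/5),P,.035))
# axes triangulated centre in scene/side from network pixels
Ps=campose('scene');Pd=campose('side')
print(tri([ray((353.04,175.56),Ps),ray((294.16,160.89),Pd),ray((324.1,183.1),P)]))
print('yaw tool x',np.degrees(np.arctan2(*Ro.from_quat(d['q']).as_matrix()[[1,0],0])))
```

```text
[0.4721 0.2264 0.03  ] [0.5709 0.2148 0.03  ] -6.676657163814817 0.09953910564611676 [0.5215 0.2206 0.03  ]
ring edge [0.552  0.2181 0.048 ]
far end top [0.4709 0.2267 0.03  ] [0.4701 0.227  0.045 ] near end [0.5727 0.215  0.035 ]
[0.5215 0.2224 0.0289]
yaw tool x 166.96548203415335
```

The brass roller centre comes out near (0.521, 0.221, 0.029), which agrees with the 30 mm given, and its axis yaw is −6.7°. The measured length of 99.5 mm also agrees. Next I'll align, descend part way and check.

Emit:
move_arm:
  deltas:
    - [1,0,0,0.5,-0.07]
    - [1,-0.08,0.07,1,0]
    - [1,0,0,1,0]
    - [1,0,0,1,0]
    - [1,0,0,1,0]
    - [1,0,0,0.5,0]
    - [1,0,0,0,0]
    - [1,0,0,0,0]

```text
time: 3.4
ee_pos: [0.521, 0.2208, 0.118]
eef_rot: [0.059, 0.998, -0.0, -0.0]
ft_force: [0.1, -0.2, 0.5]
width: 0.0871
```

```bash
python3 look.py w2.png brass_roller_center brass_roller_band; python3 -c "
from h import *
s=r.read_state();print(s['ee_pos'],np.degrees(np.arctan2(*Ro.from_quat(s['eef_rot']).as_matrix()[[1,0],0])),plan(s,[.5208,.2212,.011]))"
```

```text
brass_roller_center 0.77 [0.5074 0.3718 0.0257] [503.1361 171.9486]
brass_roller_center 0.62 [0.5193 0.2219 0.0333] [322.0615 209.1039]
brass_roller_center 0.59 [0.3732 0.2076 0.0219] [279.8491  16.9645]
brass_roller_band 0.87 [0.37   0.2458 0.0186] [330.8775   7.139 ]
brass_roller_band 0.78 [0.5482 0.3312 0.0266] [455.3001 225.3545]
brass_roller_band 0.69 [0.5571 0.2154 0.0286] [319.5695 251.4573]
[0.52196431 0.22110135 0.11933511] 173.2583717894398 [ 0.05595149 -0.00926227  4.33328537]
```

View pics/w2.png

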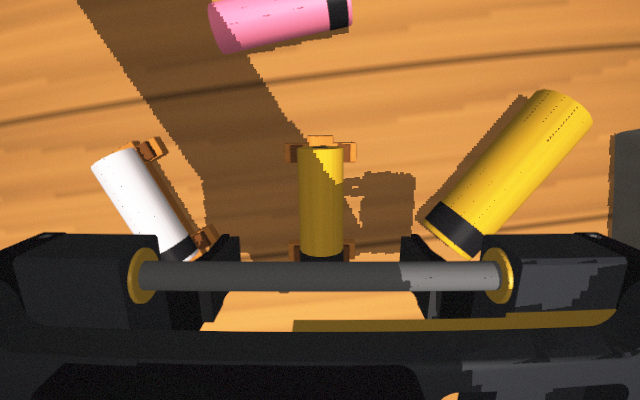

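The wrist picture shows the roller vertical and centred between the fingers (columns 299–343, middle about 321), so I'm descending and gripping.

Emit:
move_arm:
  deltas:
    - [1,0.04,0,1,0]
    - [1,0,0,1,0]
    - [1,0,0,1,0]
    - [1,0,0,0.8,0]
    - [1,0,0,0.5,0]
    - [1,0,0,0,0]
    - [1,0,0,0,0]

```text
time: 4.13
ee_pos: [0.5205, 0.2208, 0.0108]
eef_rot: [0.059, 0.998, 0.0, 0.0]
ft_force: [0.4, -0.1, 0.2]
width: 0.0867
```

Emit:
move_arm:
  deltas:
    - [-1,0,0,0,0]
    - [-1,0,0,0,0]
    - [-1,0,0,0,0]
    - [-1,0,0,0,0]
    - [-1,0,0,0,0]
    - [-1,0,0,0,0]
  squeeze: 40

```text
time: 4.63
ee_pos: [0.5201, 0.2207, 0.0103]
eef_rot: [0.059, 0.998, 0.0, 0.0]
ft_force: [-0.5, -0.7, -0.6]
width: 0.0548
```

Emit:
move_arm:
  deltas:
    - [-1,0,0,0,0]
    - [-1,0,0,0,0]
    - [-1,0,0,0,0]
    - [-1,0,0,0,0]
    - [-1,0,0,0,0]
    - [-1,0,0,0,0]

```text
time: 5.13
ee_pos: [0.5201, 0.2208, 0.01]
eef_rot: [0.059, 0.998, 0.0, 0.0]
ft_force: [-0.1, 1.5, -1.6]
width: 0.0349
```

Emit:
move_arm:
  deltas:
    - [-1,0,0,0,0]
    - [-1,0,0,-0.3,0]
    - [-1,0,0,-0.6,0]
    - [-1,0,0,-1,0]
    - [-1,0,0,-1,0]
    - [-1,0,0,-1,0]
    - [-1,0,0,-1,0]
    - [-1,0,0,-1,0]
    - [-1,0,0,-1,0]
    - [-1,0,0,-0.5,0]
    - [-1,0,0,0,0]

```text
time: 6.05
ee_pos: [0.5211, 0.2208, 0.1983]
eef_rot: [0.059, 0.998, 0.001, 0.002]
ft_force: [1.0, 0.4, -4.5]
width: 0.0352
```

```bash
python3 look.py w3.png brass_roller_center brass_roller_band
python3 - <<'E'
from h import *
s=r.read_state();print(s['ee_pos'],s['width'],s['ft_force'])
for c in ['scene','side']: save(r.camera(c),c+'3.png');
a=cv2.imread('pics/scene3.png');b=cv2.imread('pics/side3.png')
cv2.imwrite('pics/l3.png',np.hstack([cv2.resize(a[90:210,300:430],None,fx=3,fy=3,interpolation=2),cv2.resize(b[70:190,230:360],None,fx=3,fy=3,interpolation=2)]))
E
```

```text
brass_roller_center 0.94 [0.51   0.3713 0.027 ] [461.2539 161.9048]
brass_roller_center 0.68 [0.5205 0.2214 0.2194] [322.9183 269.3656]
brass_roller_center 0.65 [0.3684 0.2063 0.0218] [287.0998  36.589 ]
brass_roller_band 0.84 [0.3716 0.2453 0.0192] [327.2622  35.7277]
brass_roller_band 0.83 [0.5452 0.3316 0.0256] [424.7759 198.2509]
[0.51925483 0.22018304 0.19371221] 0.03504424024167585 [ 0.56986971 -0.01409647 -4.95810965]
```

View pics/l3.png

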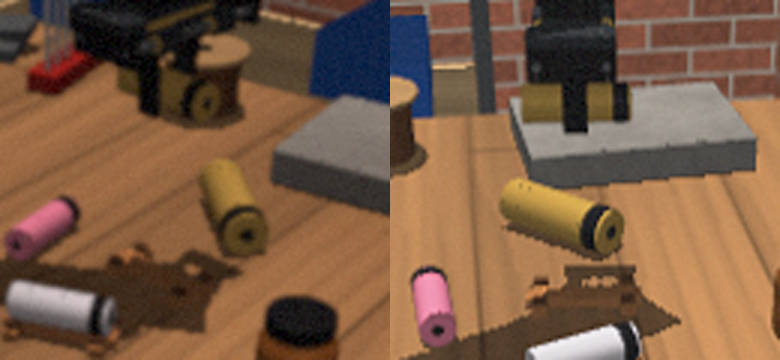

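View pics/w3.png

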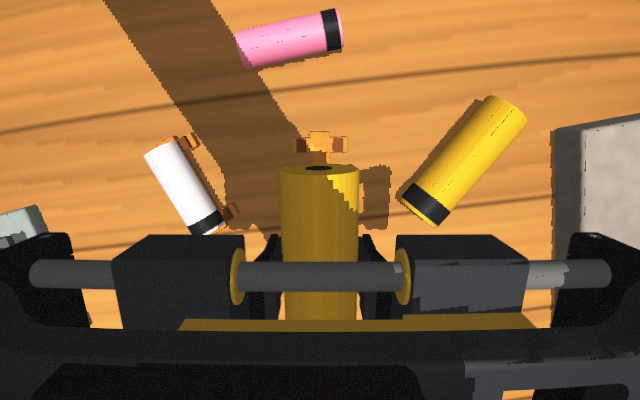

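The lift shows the roller level, centred in the fingers, with the band toward world +x (tool −x) and its rest empty. Next I'll move to where the wrist camera can see the cradle.

Run:
```python
from h import *
s=r.read_state();print(plan(s,[.71,-.165,.24]))
d=np.load('pics/w3.png.npz');P=campose('wrist',dict(ee_pos=d['pos'],eef_rot=d['q']))
R=Ro.from_quat(d['q']).as_matrix()
for x in (.05,): print(proj(d['pos']+R@np.array([x,0,-.019]),P),proj(d['pos']+R@np.array([x,0,-.037]),P))
```

```text
[ -9.38725984 -14.40610565  -1.86044407]
[[321.8914762  166.58246915]] [[322.15717273 172.79411798]]
```

Emit:
move_arm:
  deltas:
    - [-1,-0.4,-0.5,-0.12,0]
    - [-1,-0.6,-0.9,-0.12,0]
    - [-1,-0.6,-0.9,-0.12,0]
    - [-1,-0.6,-0.9,-0.12,0]
    - [-1,-0.6,-0.9,-0.12,0]
    - [-1,-0.6,-0.9,-0.12,0]
    - [-1,-0.6,-0.9,-0.12,0]
    - [-1,-0.6,-0.9,-0.12,0]
    - [-1,-0.6,-0.9,-0.12,0]

```text
time: 7.05
ee_pos: [0.6264, 0.0129, 0.2208]
eef_rot: [0.059, 0.998, -0.0, -0.001]
ft_force: [0.1, 0.1, -4.1]
width: 0.0352
```

Emit:
move_arm:
  deltas:
    - [-1,-0.6,-0.9,-0.12,0]
    - [-1,-0.6,-0.9,-0.12,0]
    - [-1,-0.6,-0.9,-0.12,0]
    - [-1,-0.6,-0.9,-0.12,0]
    - [-1,-0.6,-0.9,-0.12,0]
    - [-1,-0.6,-0.9,-0.12,0]
    - [-1,-0.6,-0.9,0,0]
    - [-1,-0.4,-0.8,0,0]
    - [-1,0,-0.4,0,0]
    - [-1,0,0,0,0]
    - [-1,0,0,0,0]

```text
time: 7.97
ee_pos: [0.7181, -0.1855, 0.2388]
eef_rot: [0.059, 0.998, 0.0, -0.001]
ft_force: [-0.2, 1.5, -3.6]
width: 0.0348
```

```bash
python3 look.py w4.png v_seat gauge press; python3 -c "
from h import *
s=r.read_state();print(s['ee_pos'],s['width'],s['ft_force'],s['joint_positions'])"
```

```text
v_seat 0.61 [ 0.5916 -0.1619  0.0792] [329.8428  57.8094]
gauge 0.64 [ 0.5973 -0.163  -0.0034] [327.3734  76.4132]
gauge 0.31 [ 0.5924 -0.1601  0.0839] [332.0515  57.4473]
[ 0.71882275 -0.18340483  0.23986763] 0.0345088043292921 [ 0.08693375  0.02858303 -4.113136  ] [-0.08420501  0.62996846  0.4851029   1.07318522 -0.28027754  1.4990557
  1.79430087]Traceback (most recent call last):
  File "look.py", line 7, in <module>
    for d in r.tip_of('wrist',l):
             ~~~~~~~~^^^^^^^^^^^
ValueError: it knows: brass_roller_band, brass_roller_center, gauge, jar, mallet, rest, steel_roller_center, thread, v_seat
```

View pics/w4.png

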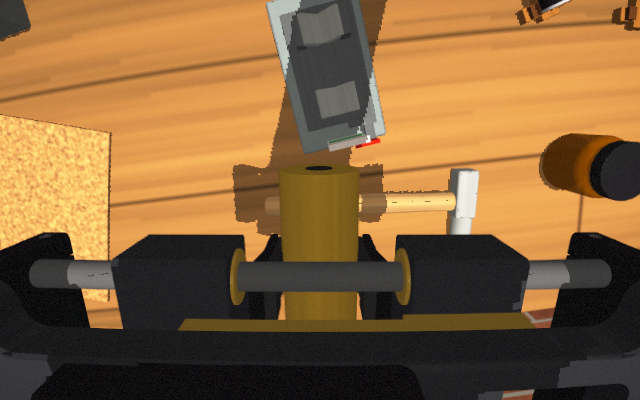

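Run:
```python
import cv2
a=cv2.imread('pics/w4.png');cv2.imwrite('pics/w4c.png',cv2.resize(a[0:160,255:395],None,fx=5,fy=5,interpolation=2)[:,:700][:600*2])
c=cv2.imread('pics/w4c.png');print(c.shape);cv2.imwrite('pics/w4c.png',cv2.resize(a[0:155,260:395],None,fx=3.85,fy=3.85,interpolation=2))
```

```text
(800, 700, 3)
```

View pics/w4c.png

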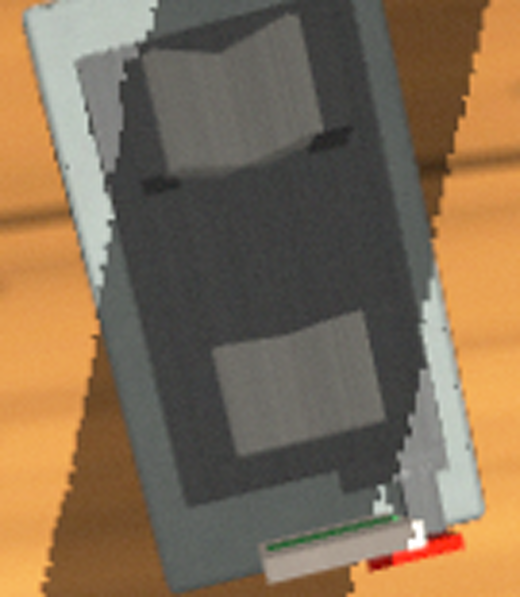

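Run:
```python
from h import *
np.set_printoptions(precision=4,suppress=True)
d=np.load('pics/w4.png.npz');P=campose('wrist',dict(ee_pos=d['pos'],eef_rot=d['q']))
f=lambda p,z: atz((260+(p[0]+.5)/3.852-.5,(p[1]+.5)/3.852-.5),P,z)
ang=lambda a,b: np.degrees(np.arctan2(b[1]-a[1],b[0]-a[0]))
a,b=f((25,20),.02),f((172,590),.02);c,e=f((382,0),.02),f((483,515),.02)
print('base L',a,b,ang(a,b),'R',c,e,ang(c,e),'end',ang(b,e)-90,np.linalg.norm(b-e))
N=[f(p,.0675) for p in [(213,348),(238,458),(362,310),(385,420)]];F=[f(p,.0675) for p in [(145,50),(165,172),(297,12),(322,135)]]
N=np.array(N);F=np.array(F);print(N,F)
print('angles',ang(F[0],N[1]),ang(F[2],N[3]),ang(F.mean(0),N.mean(0)),np.linalg.norm(F.mean(0)-N.mean(0)),'centre',(F.mean(0)+N.mean(0))/2, 'w',np.linalg.norm(N[0]-N[2]),np.linalg.norm(F[0]-F[2]))
Ps=campose('scene');Pd=campose('side')
print('tri v_seat',tri([ray((281.08,231.56),Ps),ray((344.94,225.53),Pd),ray((329.84,57.81),P)]),tri([ray((281.08,231.56),Ps),ray((344.94,225.53),Pd)]))
u=(b-e)[:2]
# base near-end centre minus 85mm
m=(b+e)/2; th=np.radians(ang(F.mean(0),N.mean(0))); print('from base end',m[:2]-.085*np.array([np.cos(th),np.sin(th)]))
```

```text
base L [ 0.5187 -0.2211  0.02  ] [ 0.6818 -0.2005  0.02  ] 7.1737136103329115 R [ 0.5254 -0.1213  0.02  ] [ 0.6704 -0.1042  0.02  ] 6.713031693988839 end 6.76320818323461 0.09698735808708071
[[ 0.6176 -0.1793  0.0675]
 [ 0.6457 -0.1762  0.0675]
 [ 0.6128 -0.1404  0.0675]
 [ 0.6406 -0.1371  0.0675]] [[ 0.5454 -0.1874  0.0675]
 [ 0.5741 -0.1861  0.0675]
 [ 0.5412 -0.1493  0.0675]
 [ 0.5701 -0.1462  0.0675]]
angles 6.3820628843545375 7.034917211070833 7.199493980558281 0.07201493240103268 centre [ 0.5935 -0.1628  0.0675] w 0.03923008462348242 0.03829848294528541
tri v_seat [ 0.5921 -0.1633  0.0768] [ 0.5932 -0.1659  0.0786]
from base end [ 0.5918 -0.163 ]
```

The lobe spacing measures 72.0 mm as it should. The V centre is at (0.593, −0.163), height about 0.077, with yaw about +6.9° and the post at +x. So I turn by −0.151 (two rows) and then measure the shift.

Emit:
move_arm:
  deltas:
    - [-1,0,0,0,-0.0755]
    - [-1,0,0,0,-0.0755]
    - [-1,0,0,0,0]
    - [-1,0,0,0,0]

```text
time: 8.45
ee_pos: [0.7188, -0.1843, 0.2403]
eef_rot: [-0.059, 0.998, 0.0, 0.0]
ft_force: [-0.1, 0.3, -4.5]
width: 0.035
```

```bash
python3 -c "
from h import *
s=r.read_state();print(s['ee_pos'],np.degrees(np.arctan2(*Ro.from_quat(s['eef_rot']).as_matrix()[[1,0],0])),plan(s,[.5923,-.163,.14]),s['joint_positions'],s['time'])"
```

```text
[ 0.71881703 -0.18427855  0.24026777] -173.28607015332236 [4.92869074 1.43367389 4.00915493] [-0.06011907  0.62340079  0.44232716  1.07078065 -0.25425477  1.49681518
  2.01412549] 8.45
```

Emit:
move_arm:
  deltas:
    - [-1,0.5,0.14,0,0]
    - [-1,0.9,0.26,0,0]
    - [-1,0.9,0.26,0.3,0]
    - [-1,0.9,0.26,0.7,0]
    - [-1,0.9,0.26,0.9,0]
    - [-1,0.53,0.16,0.9,0]
    - [-1,0.3,0.09,0.8,0]
    - [-1,0,0,0.4,0]
    - [-1,0,0,0,0]
    - [-1,0,0,0,0]

```text
time: 9.28
ee_pos: [0.5929, -0.1645, 0.1406]
eef_rot: [-0.059, 0.998, -0.0, 0.0]
ft_force: [0.6, -0.1, -3.9]
width: 0.035
```

```bash
cat > sv.py <<'E'
from h import *
import sys
n=sys.argv[1];np.set_printoptions(precision=4,suppress=True)
for c in ['scene','side']: save(r.camera(c),c+n+'.png');
a=cv2.imread('pics/scene%s.png'%n);b=cv2.imread('pics/side%s.png'%n)
cv2.imwrite('pics/l%s.png'%n,np.hstack([cv2.resize(a[170:290,230:340],None,fx=3.6,fy=3.6,interpolation=2),cv2.resize(b[160:280,295:405],None,fx=3.6,fy=3.6,interpolation=2)]))
s=r.read_state();print(s['time'],s['ee_pos'],s['ft_force'],s['torque'],s['width'],plan(s,[float(v) for v in sys.argv[2:5]]))
E
python3 sv.py 5 .5923 -.163 .0575
```

```text
9.3833 [ 0.5935 -0.165   0.1415] [-0.49    0.1939 -3.4   ] [ 0.0263 -0.0058 -0.0014] 0.03501417247284885 [0.0466 0.0872 3.359 ]
```

View pics/l5.png

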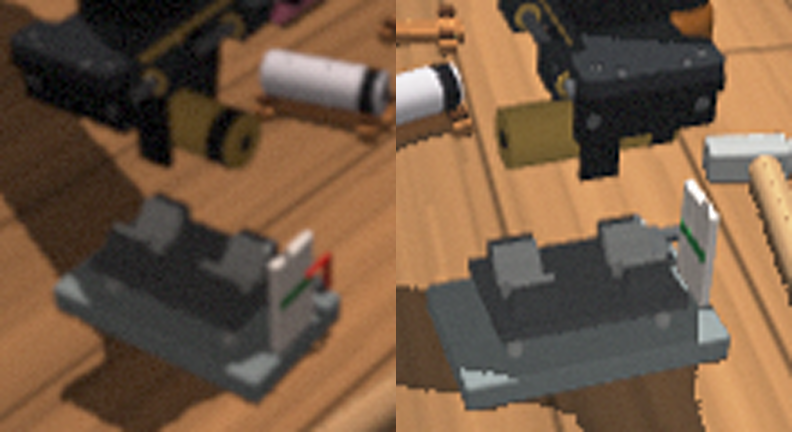

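The roller hangs over the V, parallel to it, with its band end toward the post. I'm lowering it to just above the seat.

Emit:
move_arm:
  deltas:
    - [-1,0.04,0.06,0.5,0]
    - [-1,0,0,0.8,0]
    - [-1,0,0,0.8,0]
    - [-1,0,0,0.5,0]
    - [-1,0,0,0.3,0]
    - [-1,0,0,0,0]
    - [-1,0,0,0,0]

```text
time: 9.97
ee_pos: [0.5912, -0.1635, 0.0678]
eef_rot: [-0.06, 0.998, -0.0, 0.0]
ft_force: [-0.1, -0.6, -4.2]
width: 0.0347
```

```bash
python3 sv.py 6 .5923 -.163 .0575
```

```text
10.0667 [ 0.5917 -0.1636  0.0687] [-0.2962 -0.2448 -3.8539] [ 0.0291  0.003  -0.063 ] 0.03495627188535293 [-0.0257  0.0217  0.4477]
```

View pics/l6.png

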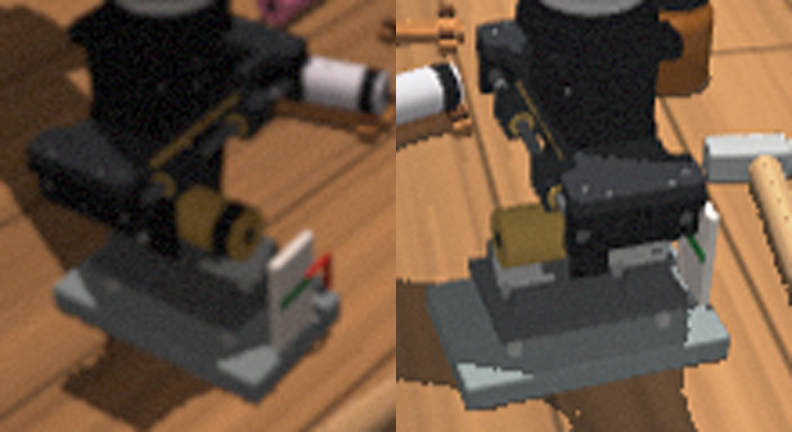

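Emit:
move_arm:
  deltas:
    - [-1,0,0.02,0.1,0]
    - [-1,0,0,0.1,0]
    - [-1,0,0,0.08,0]
    - [-1,0,0,0.08,0]
    - [-1,0,0,0,0]
    - [-1,0,0,0,0]

```text
time: 10.57
ee_pos: [0.5907, -0.1628, 0.0584]
eef_rot: [-0.06, 0.998, 0.0, -0.0]
ft_force: [1.1, -0.1, -3.3]
width: 0.0349
```

Emit:
move_arm:
  deltas:
    - [-1,0,0,0.04,0]
    - [-1,0,0,0.04,0]
    - [-1,0,0,0,0]

```text
time: 10.82
ee_pos: [0.5911, -0.1625, 0.0569]
eef_rot: [-0.06, 0.998, 0.0, 0.0]
ft_force: [-1.1, 3.0, -1.2]
width: 0.0347
```

Emit:
move_arm:
  deltas:
    - [-1,0,0,0.04,0]
    - [-1,0,0,0.04,0]
    - [-1,0,0,0,0]

```text
time: 11.07
ee_pos: [0.5911, -0.1625, 0.0549]
eef_rot: [-0.06, 0.998, 0.0, 0.0]
ft_force: [-1.8, 3.6, 4.7]
width: 0.0349
```

```bash
python3 sv.py 7 .5923 -.163 .0575
```

```text
11.1667 [ 0.5911 -0.1625  0.0549] [-2.5511  3.7491  4.2776] [0.7259 0.5295 0.0261] 0.03486721164978185 [-0.0447 -0.025  -0.1039]
```

View pics/l7.png

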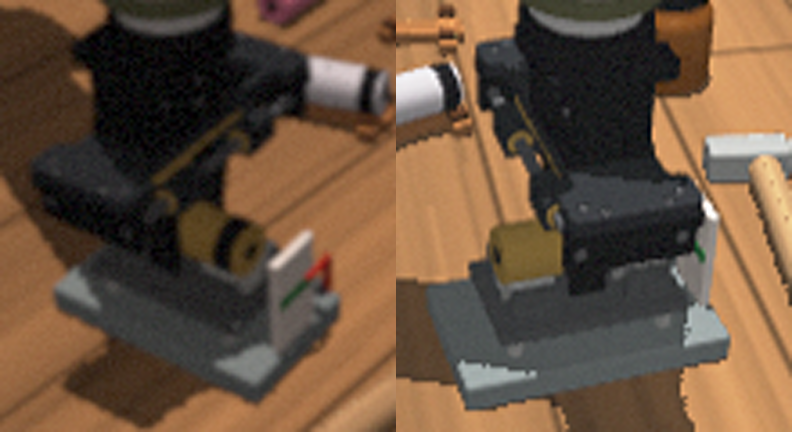

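Contact shows about 8 N up with a +y side force of about 4 N, so one V face is bearing first. I'll lift slightly, shift 1 mm toward +y, and come down again.

Emit:
move_arm:
  deltas:
    - [-1,0,0,-0.06,0]
    - [-1,-0.02,0.04,-0.06,0]
    - [-1,0,0,0,0]
    - [-1,0,0,0,0]

```text
time: 11.5
ee_pos: [0.5908, -0.1621, 0.057]
eef_rot: [-0.06, 0.998, -0.0, -0.0]
ft_force: [-0.1, 0.0, -3.4]
width: 0.0351
```

Emit:
move_arm:
  deltas:
    - [-1,0,0,0.04,0]
    - [-1,0,0,0.04,0]
    - [-1,0,0,0.04,0]
    - [-1,0,0,0,0]
    - [-1,0,0,0,0]

```text
time: 11.92
ee_pos: [0.591, -0.1622, 0.0547]
eef_rot: [-0.059, 0.998, -0.0, -0.0]
ft_force: [-4.5, -0.1, 5.1]
width: 0.0349
```

```bash
python3 sv.py 8 .5923 -.163 .0575
python3 - <<'E'
import cv2,numpy as np
a=cv2.imread('pics/scene8.png')[215:280,265:335];b=cv2.imread('pics/side8.png')[205:265,310:395]
cv2.imwrite('pics/z8.png',np.vstack([cv2.resize(a,(390,362),interpolation=2)[:300],cv2.resize(b,(390,275),interpolation=2)]))
E
```

```text
12.0167 [ 0.591  -0.1622  0.0547] [-5.0408  0.1203  5.5691] [-0.0013  0.9341 -0.1412] 0.03486374333166508 [-0.0482 -0.0365 -0.1105]
```

View pics/z8.png

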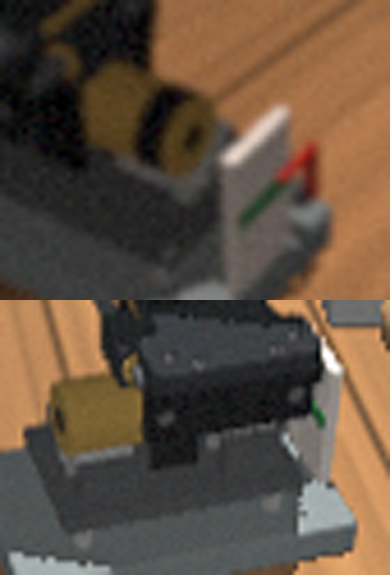

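The side force is now about 0 and the vertical load about 9 N. There's some −x drag, so I'll check the centring along the V with the wrist camera.

```bash
python3 look.py w9.png
python3 - <<'E'
import cv2
a=cv2.imread('pics/w9.png')[100:260,240:400];cv2.imwrite('pics/w9c.png',cv2.resize(a,None,fx=3.7,fy=3.7,interpolation=2))
E
```

```text
(no output)
```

View pics/w9c.png

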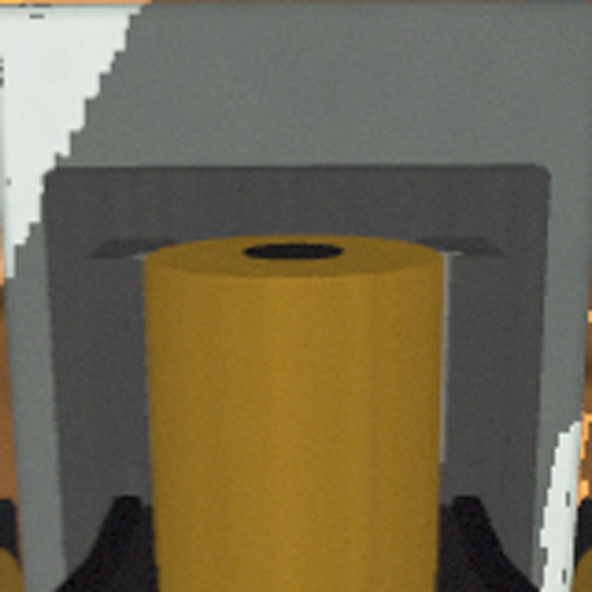

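Run:
```python
from h import *
np.set_printoptions(precision=4,suppress=True)
d=np.load('pics/w9.png.npz');P=campose('wrist',dict(ee_pos=d['pos'],eef_rot=d['q']));R=Ro.from_quat(d['q']).as_matrix()
f=lambda p,z: atz((240+(p[0]+.5)/3.7-.5,100+(p[1]+.5)/3.7-.5),P,z)
T=lambda w: R.T@(w-d['pos'])
for dz in (0,.002):
  print('hole',T(f((294,251),.0765-dz)),'lobe',T(f((453,252.5),.0675-dz)),T(f((138,256),.0675-dz)))
print('base edge',T(f((300,4),.02)), T(f((80,4),.02)),T(f((540,7),.02)),'plate',T(f((60,172),.0455)),T(f((545,167),.0455)))
```

```text
hole [ 0.0502 -0.0011 -0.0218] lobe [ 0.0488  0.019  -0.0128] [ 0.0483 -0.0209 -0.0127]
hole [ 0.0499 -0.0011 -0.0198] lobe [ 0.0485  0.0193 -0.0108] [ 0.048  -0.0212 -0.0107]
base edge [ 0.0819 -0.0003  0.0348] [ 0.082  -0.0354  0.0348] [0.0816 0.038  0.0347] plate [ 0.0573 -0.0347  0.0093] [0.058  0.0348 0.0092]
```

Along the V, the roller end is at 50.0 mm while the lobe end is at 48.5 and the base end suggests 82 (should be 85). So the roller sits about 1.5–2 mm too far from the post. I'll lift, shift 1.75 mm toward the post, and lower again.

Emit:
move_arm:
  deltas:
    - [-1,0,0,-0.08,0]
    - [-1,-0.03,0,-0.08,0]
    - [-1,-0.04,0,0,0]
    - [-1,0,0,0,0]
    - [-1,0,0,0,0]

```text
time: 12.48
ee_pos: [0.5929, -0.1613, 0.0581]
eef_rot: [-0.06, 0.998, 0.0, -0.0]
ft_force: [0.4, 0.4, -5.1]
width: 0.0353
```

Emit:
move_arm:
  deltas:
    - [-1,0,0,0.04,0]
    - [-1,0,0,0.04,0]
    - [-1,0,0,0.04,0]
    - [-1,0,0,0,0]
    - [-1,0,0,0,0]

```text
time: 12.9
ee_pos: [0.5931, -0.1618, 0.056]
eef_rot: [-0.059, 0.998, 0.0, 0.0]
ft_force: [-1.7, -0.4, 3.4]
width: 0.035
```

Emit:
move_arm:
  deltas:
    - [-1,0,0,0.04,0]
    - [-1,0,0,0,0]
    - [-1,0,0,0,0]

```text
time: 13.15
ee_pos: [0.5931, -0.1618, 0.0548]
eef_rot: [-0.06, 0.998, -0.0, 0.0]
ft_force: [-2.2, -0.8, 5.7]
width: 0.0347
```

```bash
python3 look.py w10.png; python3 sv.py 10 .5923 -.163 .0575
python3 - <<'E'
import cv2
a=cv2.imread('pics/w10.png')[100:260,240:400];cv2.imwrite('pics/w10c.png',cv2.resize(a,None,fx=3.7,fy=3.7,interpolation=2))
E
```

```text
13.3 [ 0.5931 -0.1617  0.0548] [-1.8774 -0.501   5.4396] [-0.0021  0.4333 -0.2371] 0.03486929298500822 [ 0.0389 -0.0465 -0.1095]
```

View pics/w10c.png

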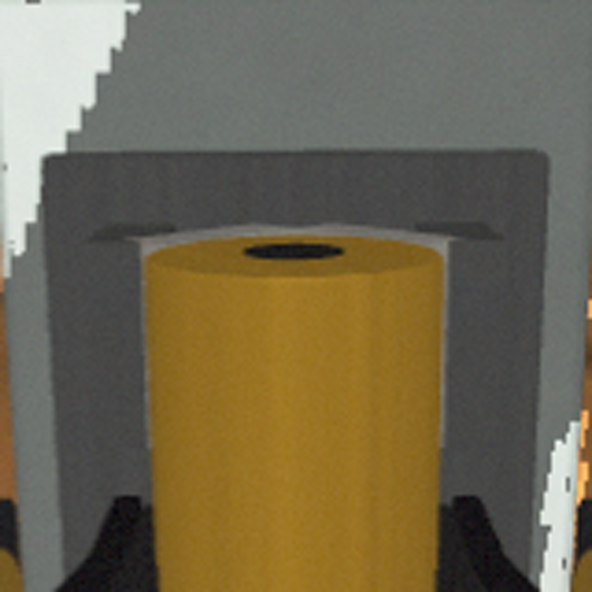

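Run:
```python
from h import *
np.set_printoptions(precision=4,suppress=True)
d=np.load('pics/w10.png.npz');P=campose('wrist',dict(ee_pos=d['pos'],eef_rot=d['q']));R=Ro.from_quat(d['q']).as_matrix()
f=lambda p,z: atz((240+(p[0]+.5)/3.7-.5,100+(p[1]+.5)/3.7-.5),P,z)
T=lambda w: R.T@(w-d['pos'])
dz=.002
print('hole',T(f((294,251),.0765-dz)),'lobe',T(f((451,239),.0675-dz)),T(f((137,240),.0675-dz)))
print('plate',T(f((52,157),.0455-dz)),T(f((545,152),.0455-dz)))
```

```text
hole [ 0.0499 -0.0011 -0.0197] lobe [ 0.0502  0.019  -0.0107] [ 0.0501 -0.0213 -0.0107]
plate [ 0.0593 -0.0362  0.0113] [0.06   0.0351 0.0112]
```

Now the roller end (49.9 mm) and lobe end (50.1 mm) are flush, so it is centred, and the hole (−1.1 mm) lines up with the lobe's middle (−1.1 mm). It's pressed about 2 mm so far, so I'll press about 6 mm more, slowly.

Emit:
move_arm:
  deltas:
    - [-1,0,0,0.04,0]
    - [-1,0,0,0.04,0]
    - [-1,0,0,0.04,0]
    - [-1,0,0,0.04,0]
    - [-1,0,0,0,0]
    - [-1,0,0,0,0]

```text
time: 13.8
ee_pos: [0.5932, -0.1618, 0.0511]
eef_rot: [-0.06, 0.998, -0.0, 0.0]
ft_force: [-4.2, -0.0, 9.0]
width: 0.0347
```

Emit:
move_arm:
  deltas:
    - [-1,0,0,0.04,0]
    - [-1,0,0,0.04,0]
    - [-1,0,0,0,0]
    - [-1,0,0,0,0]
    - [-1,0,0,0,0]

```text
time: 14.22
ee_pos: [0.5932, -0.1618, 0.0493]
eef_rot: [-0.059, 0.998, 0.0, 0.0]
ft_force: [-4.8, 1.1, 11.2]
width: 0.0348
```

```bash
python3 sv.py 11 .5923 -.163 .0485; python3 look.py w11.png
python3 - <<'E'
import cv2,numpy as np
a=cv2.imread('pics/scene11.png')[215:280,265:335];b=cv2.imread('pics/side11.png')[205:265,310:395];c=cv2.imread('pics/w11.png')[100:260,240:400]
cv2.imwrite('pics/z11.png',np.hstack([np.vstack([cv2.resize(a,(390,362),interpolation=2)[:300],cv2.resize(b,(390,275),interpolation=2)]),cv2.resize(c,(400,400))[[min(i,399) for i in range(575)]]]))
E
```

```text
14.3167 [ 0.5932 -0.1618  0.0493] [-3.7183  1.4407 11.2576] [ 0.1591  0.9607 -0.2885] 0.03508448054345672 [ 0.0414 -0.0423  0.0323]
```

View pics/z11.png

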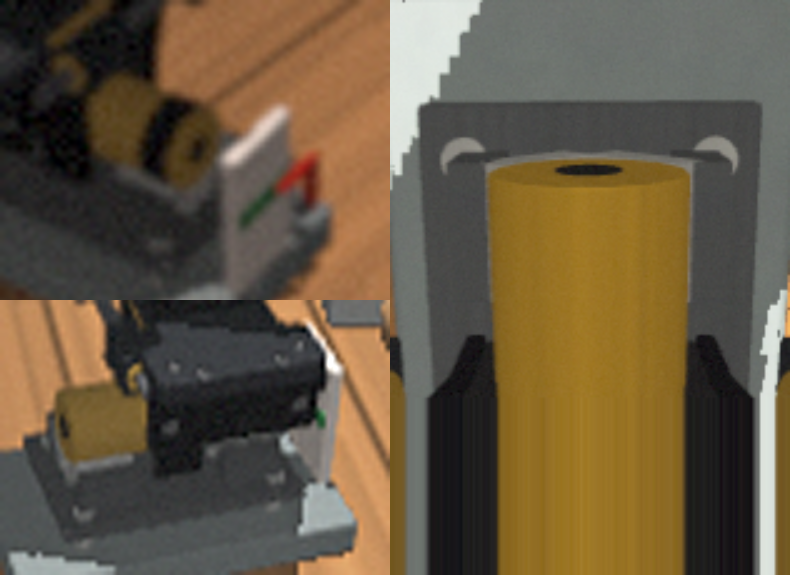

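Fz is 11.3 N, which by the spring law is about 7.8 mm, and TCP travel agrees at about 7.3 mm. The picture shows the cradle down with its guide pins showing. I'll trim the small leftover drag and yaw moment so the roller bears squarely.

Emit:
move_arm:
  deltas:
    - [-1,0.02,0.01,0.01,0.004]
    - [-1,0,0,0,0]
    - [-1,0,0,0,0]
    - [-1,0,0,0,0]

```text
time: 14.7
ee_pos: [0.5932, -0.1619, 0.0493]
eef_rot: [-0.057, 0.998, -0.0, 0.001]
ft_force: [-2.8, -0.4, 10.0]
width: 0.0347
```

```bash
python3 -c "
from h import *
s=r.read_state();print(s['ee_pos'],s['ft_force'],s['torque'],s['joint_vel'])"
```

```text
[ 0.59319169 -0.16185931  0.04934611] [-2.83236017 -0.3981562   9.98821593] [-0.00334226  0.60400777 -0.08263877] [-8.51842961e-05 -3.77842565e-04 -3.68959863e-04  5.14664440e-04
  5.82334749e-05 -1.37393615e-03  1.15009555e-04]
```

```bash
python3 sv.py 12 .5923 -.163 .0485
python3 - <<'E'
import cv2,numpy as np
L=[cv2.resize(cv2.imread('pics/scene%s.png'%n)[225:275,300:330],(360,600),interpolation=2) for n in ('6','12')]
cv2.imwrite('pics/z12.png',np.hstack(L))
E
```

```text
14.8 [ 0.5932 -0.1618  0.0493] [-2.7373 -0.4609 10.6358] [-0.0268  0.5637 -0.0489] 0.03488116568318803 [ 0.0421 -0.0427  0.0337]
```

View pics/z12.png

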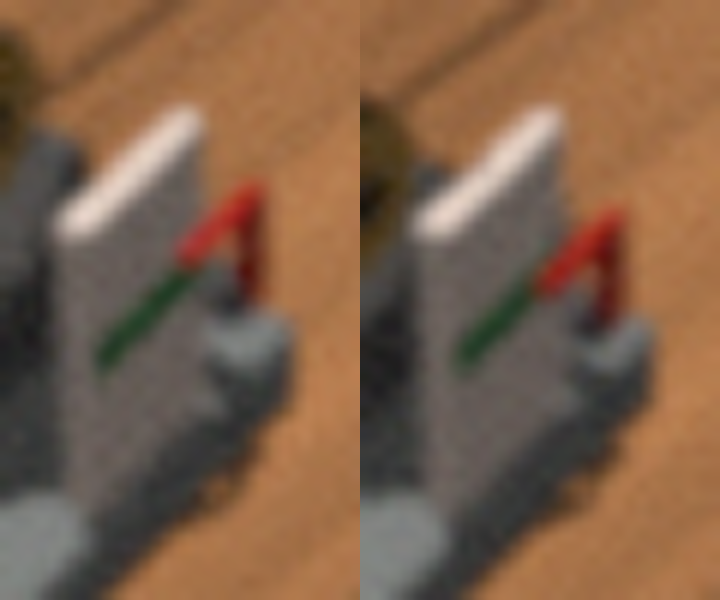

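View pics/side12.png

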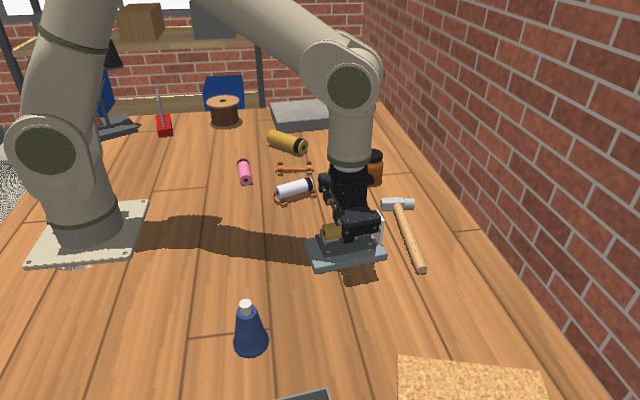

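The red pointer has dropped about 27 enlarged pixels (roughly 7 mm) and lies against the green band. The other objects look unmoved, so I'm handing in.

```bash
python3 -c "
from h import *
print(r.close_job())
s=r.read_state();print(s['time'],s['ee_pos'],s['ft_force'])"
```

```text
the job is handed in; nothing more can be done
None
the job is handed in; nothing more can be done
```

I took the smaller brass roller from its wooden rest and laid it in the V with the black-banded end toward the white post. I then pressed the cradle down and handed the job in at 14.8 s, still gripping at 40 N.

**Last checks**
- **Press depth:** the push was 10 to 10.6 N, which the spring law puts at about 6.5 to 7 mm. TCP travel gave about 7.3 mm and the pointer's drop in the scene picture about 7 mm. All three are inside the 4–12 mm band.
- **Centring along the V:** when first set down, the roller was 1.5–2 mm too far from the post. I lifted it and set it down again, after which its end was flush with the V's end (49.9 against 50.1 mm).
- **Bearing on both faces:** side force was about −0.5 N and the twisting moment about −0.05 N m, so both faces should be bearing. I judged this from forces only and did not see it directly.
- **Other objects:** the silver roller, jar, thread cone and hammer looked unmoved in the last side picture.

**What didn't agree:** about 2.7 N of drag along the V remained after I trimmed it, and the V's measured position differed by 1–2 mm between views.

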